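# Load the shaft in the V-block fixture and throw the toggle clamp

### The arm

A 6-joint arm with a two-finger parallel gripper is mounted at the origin on a cart in front of the work surface, level with it; the furniture and walls round the work are solid. World frame = base frame: x ahead of the robot, y to its left, z up, the work surface at z = 0. Lengths are in m, angles in degrees, forces in N, time in s.
With the tool pointing down it reaches from about 0.325 to 0.9 m from the base axis. Payload 3.5 kg.
Tool frame: the origin (TCP) lies at the very end of the fingers, on their centre line; the grasp point (between the pads) lies 19 mm behind it; z points along the fingers, y is the line along which they close (so a half turn about z gives the same grasp; the last joint's range is limited). The gripper opens to 85 mm and grips with 20 to 120 N. Pads are 22 mm wide; open, the fingers measure 114 mm over their backs; the gripper's body (76 mm by 85 mm) begins 54 mm behind the grasp point. The pads swing forward as they close: fully open they stand 13 mm farther back than shut.
Start: joints at [68.961, 15.837, -1.513, 72.651, 0, 84.076], TCP at [0.163, 0.603, 0.231] pointing down, gripper open.
Joint ranges: [-178.77, 178.77], [-48.84, 107.48], [-61.69, 71.31], [-111.58, 123.2], [-90, 87.43], [-180, 180]. Speed limits (degrees/s): [147.25, 147.25, 180, 180, 180, 180].

### API

Orientations are given as a 3x3 rotation matrix whose columns are the frame's x, y, z axes.
In Python, from station import status, viewer, bot gives the robot as it stands.
- The arm moves only by the tool step_arm, never from a script. Its argument "moves" is one flat list of numbers, 7 for each row, row after row: the opening, from -1 (shut) to 1 (fully open), then the shift along the tool's x, y, z in m, then the turn, a rotation vector about the tool's x, y, z in degrees. In form: [grip, x, y, z, wx, wy, wz, grip, x, y, z, wx, wy, wz, ...]. A call has 1 to 5 rows; each row shifts and turns the commanded pose from where the row before left it, along the tool's axes as they then stand; what a row does not reach is not made up. A row lasts 1/8 s, in which the tool goes at most 62.5 mm and 10.7 degrees, less where a joint would pass 70% of its speed; a pose out of reach is approached as far as the arm can. A call is refused whole if a number of a shift passes 0.0625 or a number of a turn 10.7, either way. A call with a gripper value outside its range is refused whole. The fingers move at their own pace and stop on an object; "squeeze" is the grip in N (left out, the last holds). Time passes only in rows, so rows that do not move let the fingers close. It gives the time, the measured TCP pose, the force, the opening and the grip force at its end, in the units of the state.
- status.observe(): the state, without advancing time (a new reading comes with each control period).
- viewer.snapshot(name): name is "side" or "top" or "wrist"; returns the picture (400x640x3 uint8, red, green, blue); there is no depth.
- viewer.camera_model(name): a dict with "fx", "fy", "cx", "cy" (pixels), "camera_from_world" (4x4, takes a point from world to camera coordinates). Camera axes: x right, y down, z forward; pixel columns grow to the right and rows downward; lengths in m; the calibration is good to about 2 mm. A picture is of the moment at which its call begins: read the wrist's pose just before it. camera_model takes no time and is no camera call; for the wrist camera it gives the pose at the moment of the call.
- bot.close_job(): hands the job in; it is judged then, once.
The state is a dict: "time": time; "joints": joint angles; "qd": joint speeds; "tau": joint torques, N m; "eef_pos": TCP position; "tcp_rot": TCP orientation; "contact_force": force on the tool from outside, world axes, zero at the start; "torque": the same for the moment, N m; "width": opening from 0.0 (shut) to 1.0 (fully open); "grip_force": force on a finger pad.
Only numpy, scipy, OpenCV 4.12 (cv2) and the standard library are available. Lean on these libraries where they do the work, as an engineer would, in place of code of your own. Each camera call takes 0.05 s, during which the arm holds its last target. There are 200 camera calls.

### The job

The stepped steel shaft on the bench is next for cross-drilling. Lay it gently in the two V-blocks of the drilling fixture, thick part in both Vs and thick end up against the stop screw, let go of it, and then close the toggle clamp by its black handle, fully over centre, so that the rubber foot holds the shaft down. Leave the other things on the bench where they lie.

Things in the scene. Friction and masses are not known exactly. Their poses are not given: they have to be found in the camera images.
- shaft: Turned steel shaft, 150 mm long, 0.45 kg, loose on the bench. Thick part 24 mm in diameter and 115 mm long, then a thin journal 16 mm in diameter and 35 mm long. The origin is on the axis, 60 mm from the face of the thick end (12 mm above the bench as it lies); its x axis runs along the shaft towards the thick end, y and z depend on how it has rolled.
- nest (a point): Where the shaft's origin is when loaded: on the V-blocks' centre line, half way between the two V-blocks of the fixture (fixed plate 165 x 226 x 12 mm), 49 mm above the bench. x runs along the Vs to the stop screw, z up, the clamp is on the +y side. The gap between the V-blocks is 54 mm long and 37 mm deep below here, free for fingers. Nothing tall is within 80 mm in y while the clamp is open.
- stop_tip (a point): Flat tip of the stop screw (14 mm in diameter), on the centre line 60 mm from the nest along its +x; the thick end's face comes against it. Its bracket, 40 mm wide, starts 15 mm behind the tip and rises 17 mm above it. Axes as the nest's.
- v_near (a point): Top middle of the V-block away from the stop, 40 mm from the nest along its -x and 3 mm higher. Steel block 26 mm long in x, 54 mm wide; its 90 degree V is 40 mm wide at the top. Axes as the nest's.
- v_far (a point): The same on the V-block next to the stop, 40 mm from the nest along its +x.
- clamp_grip (a point): On the axis of the clamp's black round grip (19 mm thick, 101 mm long), 44 mm from its outer end. In the nest's axes it is at about (0, 189, 122) mm with the clamp wide open, the grip pointing outwards (+y) and up 60 degrees over level; at (0, 215, 108) mm with the arm half way; and at (0, 210, 60) mm with the clamp shut, the grip then 3 degrees over level.
- grip_end (a point): Outer end of the same grip, on its axis: the highest point of the open clamp, about 210 mm above the bench; the upright arm reaches 195 mm.
- clamp_arm (a joint): Angle of the clamp's holding arm (rad): 0 wide open, arm upright; shut 1.72 on the shaft, 1.75 empty, arm level. Starts at up to 0.15. The arm closes as the grip is pressed down from above with 5 to 15 N at clamp_grip (the grip comes down in a vertical plane across the Vs); at the end the clamp goes over centre, meets its stop and stays shut. It stays where it is left.
- clamp_foot (a joint): How far the sprung rubber foot (19 mm in diameter, at the arm's end) is pushed back (m): 0 when free, about 0.0022 when the shut clamp presses (10 N) on a shaft lying in the Vs.
- brass_drift: Bystander: plain round brass bar, 140 mm long, 16 mm thick.
- screwdriver: Bystander: screwdriver with a yellow handle, 194 mm long.
- caliper: Bystander: vernier caliper lying flat, 230 mm long.
- parts_brush: Bystander: wood-handled brush, 201 mm long.
- oil_bottle: Bystander: oil bottle with a red spout, 207 mm tall.
- marker: Bystander: marker, 126 mm long.
There are look-alikes about, which are no part of the job. What is shaped like the shaft but purple is not meant.

How it is judged:
By the outcome, as a careful person would: the job done as asked, in the order asked, and still so for the second after the job is handed in, with the robot touching nothing.
It also fails if it takes over 51 s, if anything falls off the work surface, if the arm or the gripper's body presses on something with over 40 N, if the wrist force passes 120 N, or if a joint passes its speed limit or range.

## Working session

There is one attempt and no reset: what is moved stays moved. The work goes in short steps, Python scripts to look and compute and a tool call to move; the robot and the scene stay as the last step left them, time stands still between calls to the robot, and variables do not carry over. Pictures are saved under pics/ and viewed, at most 10 in all, crops included, and the job is handed in when it is done.

Besides the shell and the picture viewer there is one more tool, called after "Request:" as name(argument=value, ...) on one line, values as JSON. step_arm: Moves the arm, as the interface text tells. Its arguments: {"type":"object","properties":{"moves":{"type":"array"},"squeeze":{"type":"number"}},"required":["moves"]}

```bash
mkdir -p pics; python3 - <<'E'
from station import status, viewer
import cv2,numpy as np
s=status.observe();print({k:np.round(v,3).tolist() for k,v in s.items()})
for n in("top","side","wrist"):
    im=viewer.snapshot(n);cv2.imwrite(f"pics/{n}0.png",im[:,:,::-1])
    m=viewer.camera_model(n);print(n,m["fx"],m["fy"],m["cx"],m["cy"],np.round(m["camera_from_world"],4).tolist())
E
```

```text
{'time': 0.0, 'joints': [68.962, 15.877, -1.598, 72.65, -0.001, 84.077], 'qd': [-0.035, 0.146, 0.072, -0.017, 0.088, -0.035], 'tau': [-0.0, -44.551, 29.52, 0.016, -0.0, 0.0], 'eef_pos': [0.163, 0.603, 0.23], 'tcp_rot': [[-0.965, 0.261, -0.001], [0.261, 0.965, -0.002], [0.0, -0.002, -1.0]], 'contact_force': [0.612, 0.298, 1.078], 'torque': [0.008, -0.022, -0.025], 'grip_force': 0.0, 'width': 1.0}
top 483.702471780415 483.702471780415 317.26331530385073 195.63027318120274 [[0.0273, -0.9996, 0.0081, -0.0312], [-0.9878, -0.0282, -0.1529, 0.5391], [0.1531, -0.0039, -0.9882, 1.4889], [0.0, 0.0, 0.0, 1.0]]
side 415.1288763340887 415.1288763340887 316.1709579299255 192.73543837764413 [[-0.9963, -0.0864, -0.0029, 0.5295], [-0.0521, 0.6262, -0.7779, 0.157], [0.069, -0.7748, -0.6284, 1.163], [0.0, 0.0, 0.0, 1.0]]
wrist 355.72222267125755 355.72222267125755 313.5790204652842 202.43401967335802 [[0.2615, 0.9652, -0.0029, -0.6241], [0.9263, -0.2501, 0.2819, -0.0353], [0.2713, -0.0763, -0.9595, 0.3802], [0.0, 0.0, 0.0, 1.0]]
```

View pics/top0.png

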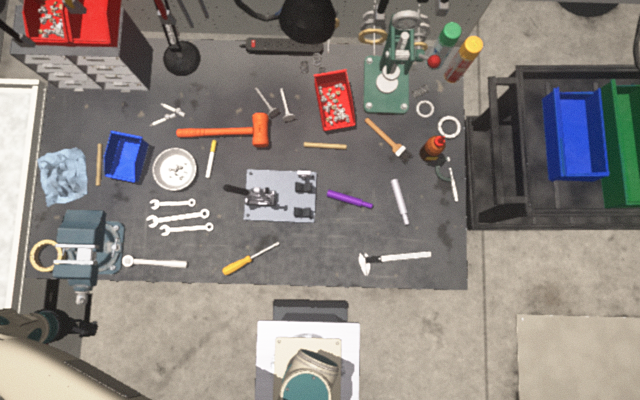

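View pics/side0.png

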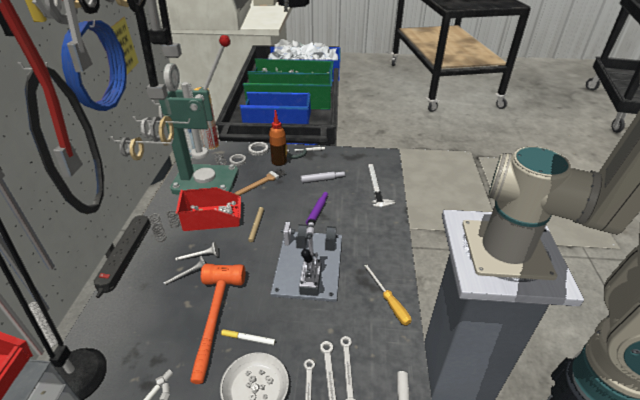

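The top view shows the grey shaft at about (400,200), the purple look-alike at (349,199) and the fixture at (280,195), with the clamp to its left (+y). I'll zoom in on these.

```bash
python3 - <<'E'
import cv2,numpy as np
t=cv2.imread("pics/top0.png");s=cv2.imread("pics/side0.png")
a=cv2.resize(t[160:235,215:415],None,fx=4,fy=4,interpolation=cv2.INTER_CUBIC)
b=cv2.resize(s[160:305,255:385],None,fx=2,fy=2,interpolation=cv2.INTER_CUBIC)
b2=cv2.resize(s[160:305,265:365],(400,290),interpolation=cv2.INTER_CUBIC)
b=cv2.resize(s[160:310,255:365],None,fx=2,fy=2,interpolation=cv2.INTER_CUBIC)
w=cv2.imread("pics/wrist0.png")
w=cv2.resize(w,(480,300))
c=np.zeros((600,800,3),np.uint8);c[:300]=a;c[300:,:220]=b;c[300:,240:720]=w
cv2.imwrite("pics/c1.png",c)
E
```

```text
(no output)
```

View pics/c1.png

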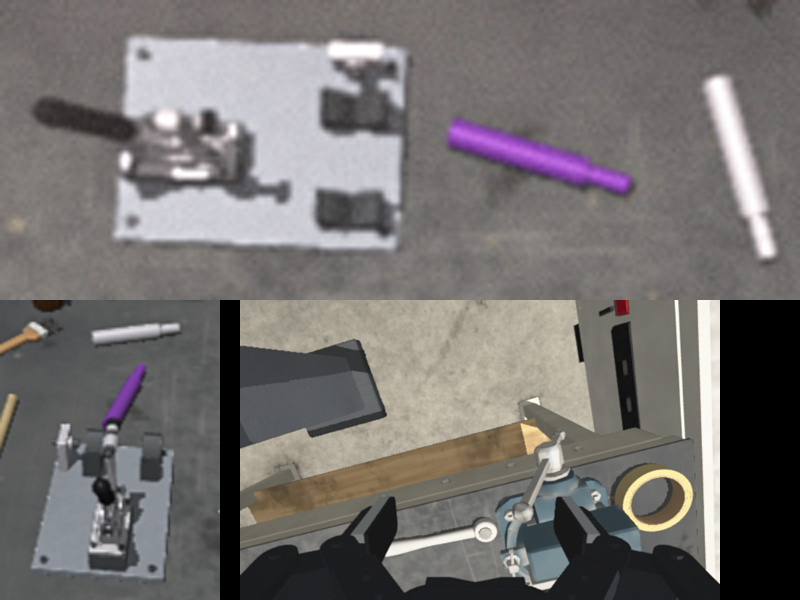

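The crop shows the stop bracket on the world +x side and the V-blocks at crop (355,108) and (352,210). The shaft's thick end is at (718,80) and its journal end at (766,255). Next I get coarse positions.

```bash
cat > h.py <<'E'
import cv2,numpy as np
from station import status,viewer
def ray(m,p):
    T=np.array(m["camera_from_world"]);R,t=T[:3,:3],T[:3,3]
    d=np.array([(p[0]-m["cx"])/m["fx"],(p[1]-m["cy"])/m["fy"],1.])
    return -R.T@t,R.T@d
def onz(m,p,z):
    c,d=ray(m,p);return c+d*(z-c[2])/d[2]
def proj(m,P):
    T=np.array(m["camera_from_world"]);q=T[:3,:3]@np.asarray(P)+T[:3,3]
    return np.array([m["fx"]*q[0]/q[2]+m["cx"],m["fy"]*q[1]/q[2]+m["cy"]])
def tri(ms,ps):
    A=np.zeros((3,3));b=np.zeros(3)
    for m,p in zip(ms,ps):
        c,d=ray(m,p);d/=np.linalg.norm(d);Q=np.eye(3)-np.outer(d,d);A+=Q;b+=Q@c
    return np.linalg.solve(A,b)
E
python3 - <<'E'
from h import *
mt,msd=viewer.camera_model("top"),viewer.camera_model("side")
t=cv2.imread("pics/top0.png");s=cv2.imread("pics/side0.png")
out={}
for n,im,m,(x0,y0,x1,y1) in(("top",t,mt,(385,170,415,230)),("side",s,msd,(297,165,350,187))):
    g=cv2.cvtColor(im,cv2.COLOR_BGR2GRAY)[y0:y1,x0:x1]
    M=(g>125).astype(np.uint8)
    k,l,st,ce=cv2.connectedComponentsWithStats(M);i=1+np.argmax(st[1:,4])
    p=np.argwhere(l==i)[:,::-1]+[x0,y0];c=p.mean(0);d=np.linalg.svd(p-c,full_matrices=False)[2][0];u=(p-c)@d
    e=[c+d*u.min(),c+d*u.max()];out[n]=(c,e)
    print(n,st[i],np.round(c,1),np.round(e,1),[np.round(onz(m,q,.012),4) for q in e])
print("tri c",tri([mt,msd],[out["top"][0],out["side"][0]]))
# plate corners, vblocks, stop from crop (4x, offset 215,160)
P=lambda x,y:(215+x/4,160+y/4)
for n,q,z in(("c1",P(128,38),.012),("c2",P(407,45),.012),("c3",P(402,249),.012),("c4",P(115,240),.012),("vf",P(355,97),.052),("vn",P(352,200),.052),("bracket",P(356,48),.066),("gripend",P(40,108),.21)):
    print(n,np.round(onz(mt,q,z),4))
w=viewer.camera_model("wrist");st=status.observe();c,d=ray(w,(320,200));R=np.array(st["tcp_rot"])
print("cam in tool",R.T@(c-st["eef_pos"]),"axis",R.T@d)
E
```

```text
top [  5   8  19  47 348] [399.5 200. ] [[393.  178.6]
 [406.7 224.1]] [array([ 0.6074, -0.2608,  0.012 ]), array([ 0.4604, -0.305 ,  0.012 ])]
side [  4   7  44   9 231] [321.  175.5] [[344.1 172.8]
 [300.9 177.9]] [array([ 0.4619, -0.307 ,  0.012 ]), array([ 0.6065, -0.2657,  0.012 ])]
tri c [ 0.53831601 -0.28145835  0.01426629]
c1 [0.6237 0.2143 0.012 ]
c2 [ 0.6245 -0.0124  0.012 ]
c3 [ 0.4581 -0.013   0.012 ]
c4 [0.4588 0.2165 0.012 ]
vf [0.5732 0.0275 0.052 ]
vn [0.4914 0.0272 0.052 ]
bracket [0.6098 0.0276 0.066 ]
gripend [0.5308 0.2448 0.21  ]
cam in tool [ 0.07275088  0.00054749 -0.14250582] axis [-0.27549115  0.01676896  0.96135117]
```

Request:
step_arm(moves=[1,-0.0385,-0.0466,-0.002,0,0,-7.5,1,-0.032,-0.0512,-0.002,0,0,-7.5,1,-0.025,-0.055,0,0,0,0,1,-0.025,-0.055,0,0,0,0,1,-0.025,-0.055,0,0,0,0])

```text
time: 0.78
eef_pos: [0.2879, 0.3264, 0.2351]
tcp_rot: [[-1.0, 0.001, 0.0], [0.001, 1.0, -0.0], [-0.0, -0.0, -1.0]]
contact_force: [0.7, -0.4, 0.6]
width: 1.001
grip_force: 0.0
```

Request:
step_arm(moves=[1,-0.024,-0.057,-0.005,0,0,0,1,-0.024,-0.057,-0.005,0,0,0,1,-0.024,-0.057,0,0,0,0,1,-0.024,-0.057,0,0,0,0,1,-0.024,-0.057,0,0,0,0])

```text
time: 1.4
eef_pos: [0.4073, 0.041, 0.2454]
tcp_rot: [[-1.0, 0.002, 0.001], [0.002, 1.0, 0.0], [-0.001, 0.0, -1.0]]
contact_force: [1.1, 0.7, 0.5]
width: 0.999
grip_force: 0.0
```

Request:
step_arm(moves=[1,0,0,0,0,0,0])

```text
time: 1.52
eef_pos: [0.4084, 0.0393, 0.2453]
tcp_rot: [[-1.0, 0.01, 0.001], [0.01, 1.0, -0.001], [-0.001, -0.001, -1.0]]
contact_force: [-0.2, 0.4, 0.3]
width: 0.999
grip_force: 0.0
```

```bash
cat >> h.py <<'E'
import pickle
def shot(n):
    st=status.observe();m=viewer.camera_model("wrist");im=viewer.snapshot("wrist")[:,:,::-1].copy()
    cv2.imwrite(f"pics/{n}.png",im);pickle.dump((st,m),open(f"pics/{n}.pkl","wb"));return im,m,st
def load(n):
    st,m=pickle.load(open(f"pics/{n}.pkl","rb"));return cv2.imread(f"pics/{n}.png"),m,st
E
python3 -c "
from h import *
shot('wA')"
```

Request:
step_arm(moves=[1,-0.02,-0.05,0,0,0,0,1,-0.02,-0.05,0,0,0,0,1,0,0,0,0,0,0])

```text
time: 1.95
eef_pos: [0.4478, -0.0579, 0.2452]
tcp_rot: [[-1.0, 0.004, 0.0], [0.004, 1.0, -0.0], [-0.0, -0.0, -1.0]]
contact_force: [-0.2, 0.5, -0.3]
width: 0.997
grip_force: 0.0
```

```bash
python3 -c "
from h import *
shot('wB')
a=load('wA')[0];b=load('wB')[0]
c=np.zeros((600,800,3),np.uint8)
c[:300,:480]=cv2.resize(a,(480,300));c[300:,:480]=cv2.resize(b,(480,300))
cv2.imwrite('pics/ab.png',np.vstack([cv2.resize(a,(480,300)),cv2.resize(b,(480,300))]))"
```

```text
(no output)
```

View pics/ab.png

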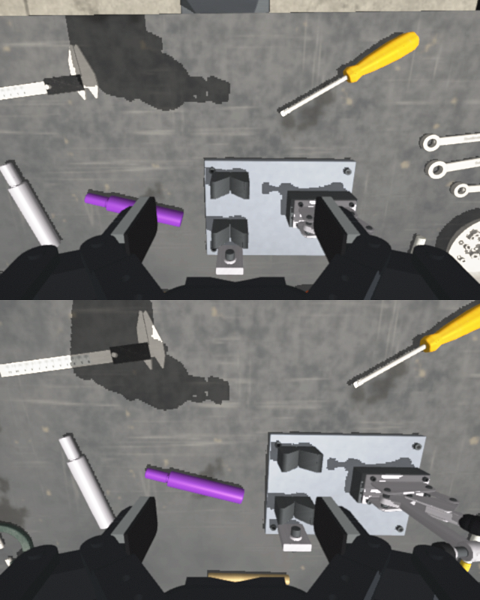

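The wrist view pair shows the V-blocks at about (230,183) and (230,230) in A and (298,457) and (297,510) in B. The shaft is on the left, and the stop bracket is below the far block. I'll enlarge the blocks for corner picking.

```bash
python3 -c "
from h import *
a=load('wA')[0][205:375,265:365];b=load('wB')[0][170:340,345:445]
cv2.imwrite('pics/ab2.png',np.hstack([cv2.resize(a,(350,595),interpolation=2),np.zeros((595,50,3),np.uint8),cv2.resize(b,(350,595),interpolation=2)]))"
```

```text
(no output)
```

View pics/ab2.png

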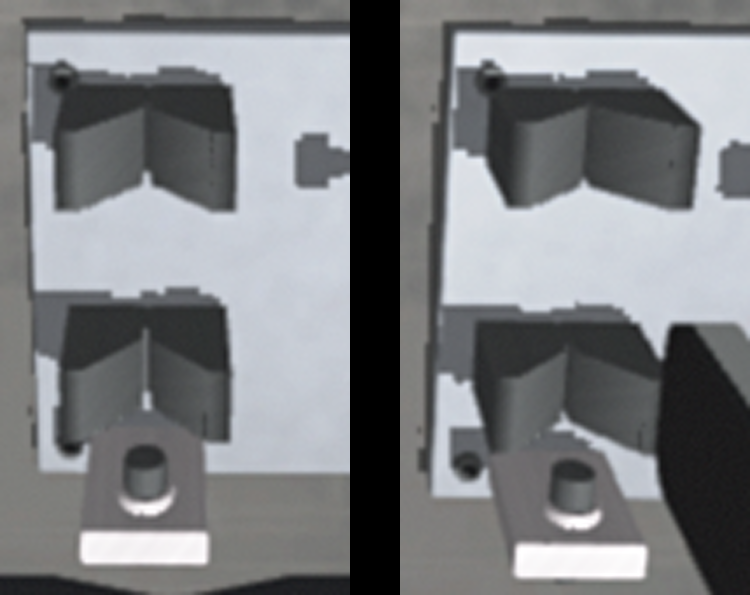

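```bash
python3 - <<'E'
from h import *
a,ma,sa=load('wA');b,mb,sb=load('wB')
A=lambda x,y:(265+x/3.5,205+y/3.5)
B=lambda x,y:(345+(x-400)/3.5,170+y/3.5)
for n,p,q in(("vn0",(147,108),(587,105)),("vn1",(147,177),(585,182)),("vf0",(147,328),(569,348)),("vf1",(147,398),(565,418)),("vn tl",(85,208),(518,207)),("vn tr",(235,208),(690,208)),("stop",(147,456),(573,470)),("plate",(27,33),(453,36))):
    P=tri([ma,mb],[A(*p),B(*q)]);print(n,np.round(P,4),np.round(proj(ma,P)-A(*p),1))
for im,m in((a,ma),(b,mb)):
    g=cv2.cvtColor(im,cv2.COLOR_BGR2GRAY);M=((g>170)).astype(np.uint8);M[:,200:]=0;M[:190]=0
    k,l,st,ce=cv2.connectedComponentsWithStats(M)
    for i in range(1,k):
        if st[i,4]>300:
            p=np.argwhere(l==i)[:,::-1];c=p.mean(0);d=np.linalg.svd(p-c,full_matrices=False)[2][0];u=(p-c)@d
            e=[onz(m,c+d*v,.012) for v in(u.min(),u.max())];print(st[i],np.round(e,4),np.degrees(np.arctan2(*(e[1]-e[0])[1::-1])))
E
```

```text
vn0 [0.4786 0.0315 0.0288] [-0.1 -0.3]
vn1 [0.5014 0.0315 0.0314] [0.1 0.3]
vf0 [0.5584 0.0307 0.0269] [0.3 1. ]
vf1 [0.5821 0.0302 0.0303] [0.2 0.6]
vn tl [0.5097 0.0116 0.0335] [-0.2 -0.6]
vn tr [0.5034 0.058  0.0492] [0.1 0.2]
stop [0.5918 0.0301 0.0463] [-0. -0.]
plate [ 0.4613 -0.0069  0.0081] [0.1 0.3]
[   0  219   77  109 2192] [[ 0.4631 -0.3089  0.012 ]
 [ 0.6089 -0.2648  0.012 ]] 16.81665476249995
[  80  190   70  115 2289] [[ 0.4673 -0.3057  0.012 ]
 [ 0.6105 -0.2631  0.012 ]] 16.543512295017837
```

Request:
step_arm(moves=[1,-0.025,-0.056,0.01,0,0,0,1,-0.025,-0.056,0.01,0,0,0,1,-0.025,-0.056,0.01,0,0,-8.35,1,-0.0164,-0.06,0.01,0,0,-8.35,1,0,0,0,0,0,0])

```text
time: 2.62
eef_pos: [0.5473, -0.2822, 0.2034]
tcp_rot: [[-0.958, -0.285, -0.002], [-0.285, 0.958, 0.001], [0.001, 0.002, -1.0]]
contact_force: [-1.0, 0.9, -1.1]
width: 0.999
grip_force: 0.0
```

```bash
python3 - <<'E'
from h import *
im,m,st=shot('wC')
print(st["eef_pos"],np.round(st["tcp_rot"],3).tolist())
g=cv2.cvtColor(im,cv2.COLOR_BGR2GRAY);M=((g>165)).astype(np.uint8)
k,l,s,ce=cv2.connectedComponentsWithStats(M)
R=np.array(st["tcp_rot"])
for i in range(1,k):
    if s[i,4]>800:
        p=np.argwhere(l==i)[:,::-1];c=p.mean(0);d=np.linalg.svd(p-c,full_matrices=False)[2][0];u=(p-c)@d
        e=[onz(m,c+d*v,.012) for v in(u.min(),u.max())];print(s[i],np.round(e,4),np.degrees(np.arctan2(*(e[1]-e[0])[1::-1])),np.linalg.norm(e[1]-e[0]))
E
```

```text
[ 0.54729329 -0.28221319  0.20339948] [[-0.958, -0.285, -0.002], [-0.285, 0.958, 0.001], [0.001, 0.002, -1.0]]
[   0    0  105   46 3348] [[ 0.4834 -0.5769  0.012 ]
 [ 0.4695 -0.492   0.012 ]] 99.28034861228602 0.08611572039781906
[ 116  115   16  114 1241] [[ 0.5411 -0.4649  0.012 ]
 [ 0.6498 -0.4449  0.012 ]] 10.419844484887834 0.11055902703908484
[ 305  132   24  110 2381] [[ 0.5056 -0.2909  0.012 ]
 [ 0.6096 -0.2602  0.012 ]] 16.472936280251474 0.10850094879316981
[ 569  195   71   92 3173] [[ 0.5172 -0.0127  0.012 ]
 [ 0.5466  0.0816  0.012 ]] 72.64418591321606 0.09876097720818777
[ 13 226  49  35 883] [[ 0.7014 -0.5562  0.012 ]
 [ 0.6752 -0.5081  0.012 ]] 118.60384480142302 0.0548830769634489
[  10  274   63   81 2188] [[ 0.7237 -0.4851  0.012 ]
 [ 0.8293 -0.5556  0.012 ]] -33.73397548177757 0.12697959056482896
[578 297  62  47 963] [[0.5915 0.0255 0.012 ]
 [0.617  0.1175 0.012 ]] 74.46168272458513 0.09546214143210342
[ 253  301   69   75 1459] [[ 0.6969 -0.2906  0.012 ]
 [ 0.7664 -0.2103  0.012 ]] 49.12179366208455 0.10620972759568618
```

View pics/wC.png

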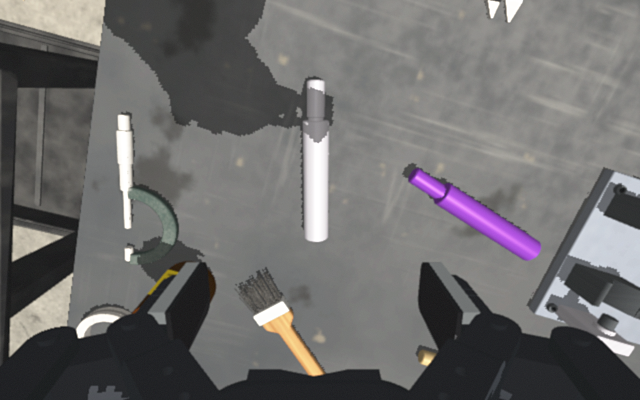

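The view shows the shaft centred between the open fingers: thin end at (315,78), thick end at (316,241), and nothing under the fingers. I descend on it.

Request:
step_arm(moves=[1,0,0.0034,0.06,0,0,0,1,0,0,0.06,0,0,0,1,0,0,0.05,0,0,0,1,0,0,0.02,0,0,0,1,0,0,0.008,0,0,0])

```text
time: 3.3
eef_pos: [0.5439, -0.2748, 0.0064]
tcp_rot: [[-0.958, -0.288, -0.003], [-0.288, 0.958, 0.002], [0.002, 0.003, -1.0]]
contact_force: [-0.1, -0.4, -0.1]
width: 1.003
grip_force: 0.0
```

Request:
step_arm(moves=[-0.3,0,0,0.001,0,0,0,-1,0,0,0,0,0,0,-1,0,0,0,0,0,0,-1,0,0,0,0,0,0,-1,0,0,0,0,0,0], squeeze=60)

```text
time: 3.92
eef_pos: [0.5462, -0.2796, 0.0081]
tcp_rot: [[-0.958, -0.285, 0.002], [-0.285, 0.958, -0.002], [-0.002, -0.002, -1.0]]
contact_force: [-1.0, 0.9, 6.7]
width: 0.256
grip_force: 58.9
```

Request:
step_arm(moves=[-1,0,0,-0.01,0,0,0,-1,0,0,-0.03,0,0,0,-1,0,0,-0.05,0,0,0,-1,0,0,-0.03,0,0,0,-1,0,0,0,0,0,0], squeeze=80)

```text
time: 4.55
eef_pos: [0.5468, -0.2797, 0.129]
tcp_rot: [[-0.958, -0.285, 0.005], [-0.285, 0.958, -0.003], [-0.004, -0.004, -1.0]]
contact_force: [0.2, -1.3, -3.5]
width: 0.245
grip_force: 79.2
```

```bash
python3 - <<'E'
from h import *
im,m,st=shot('wD');s=viewer.snapshot("side")[:,:,::-1];ms=viewer.camera_model("side")
x,y=proj(ms,st["eef_pos"]).astype(int);print(x,y,st["width"],st["grip_force"],st["eef_pos"],st["contact_force"])
c=cv2.resize(s[max(0,y-60):y+60,x-60:x+60],(400,400),interpolation=2)
cv2.imwrite("pics/d.png",np.hstack([c,im[:,160:480]]))
E
```

```text
318 147 0.244907251750567 79.16559219360352 [ 0.54679166 -0.27968891  0.12897053] [ 0.18955367 -1.26581679 -3.49126227]
```

View pics/d.png

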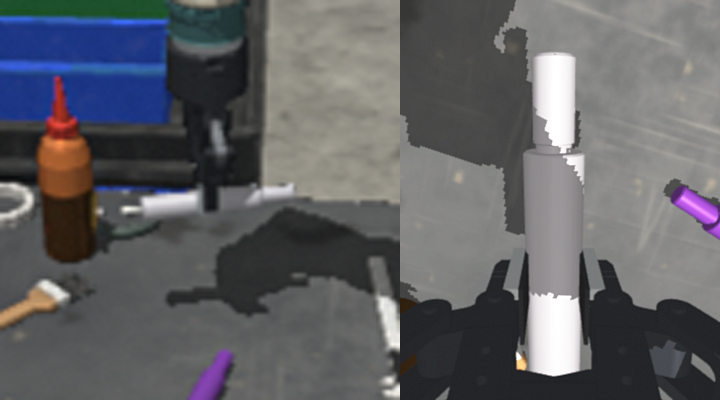

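```bash
python3 - <<'E'
from h import *
im,m,st=load('wD');ms=viewer.camera_model("side");s=cv2.imread("pics/d.png")
R=np.array(st["tcp_rot"]);p=np.array(st["eef_pos"])
toS=lambda q:((q-np.array([258,87]))*400/120)
for pitch in(-4,-2,0,2,4):   # + = thin end lower
    a=np.radians(pitch);ax=R@np.array([np.cos(a),0,np.sin(a)]);o=p-R[:,2]*.004
    T=o+ax*.085;K=o-ax*.065;up=-R[:,2]
    print(pitch,"side thin",np.round(toS(proj(ms,T)),1),"thick",np.round(toS(proj(ms,K)),1),"wrist thin rims",np.round([proj(m,T+up*.008)+[240,0],proj(m,T-up*.008)+[240,0],proj(m,o+ax*.05+up*.012)+[240,0]],1).tolist())
g=cv2.cvtColor(s[:,:400],cv2.COLOR_BGR2GRAY)
for x in(150,165,180,235,250,265,275,290):
    col=np.where(g[170:230,x]>140)[0];print(x,col.min()+170 if len(col) else 0,col.max()+170 if len(col) else 0)
E
```

```text
-4 side thin [288.3 182.2] thick [136.6 208.1] wrist thin rims [[551.0, 58.3], [551.4, 62.9], [551.3, 165.0]]
-2 side thin [288.3 184.8] thick [136.4 206.2] wrist thin rims [[551.1, 58.7], [551.4, 63.2], [551.3, 163.8]]
0 side thin [288.2 187.4] thick [136.3 204.2] wrist thin rims [[551.2, 59.5], [551.5, 63.8], [551.4, 162.9]]
2 side thin [288. 190.] thick [136.3 202.2] wrist thin rims [[551.2, 60.5], [551.5, 64.6], [551.4, 162.1]]
4 side thin [287.8 192.6] thick [136.4 200.2] wrist thin rims [[551.3, 61.8], [551.6, 65.7], [551.4, 161.5]]
150 196 214
165 194 211
180 193 210
235 0 0
250 196 203
265 170 198
275 170 197
290 170 195
```

The shaft is held level within about 1°. The side view shows the axis centre at rows 205 to 201, which matches the level prediction. I carry it over the nest.

Request:
step_arm(moves=[-1,-0.0094,0.0493,0,0,0,8.5,-1,-0.0027,0.0552,0,0,0,8.5,-1,0.005,0.055,0,0,0,0,-1,0.005,0.055,0,0,0,0,-1,0.005,0.055,0,0,0,0])

```text
time: 5.28
eef_pos: [0.5185, -0.0066, 0.1235]
tcp_rot: [[-1.0, 0.008, -0.005], [0.008, 1.0, 0.001], [0.005, 0.001, -1.0]]
contact_force: [1.7, 0.2, -3.9]
width: 0.243
grip_force: 79.4
```

Request:
step_arm(moves=[-1,0,0.0405,0,0,0,0,-1,0,0,0.03,0,0,0,-1,0,0,0,0,0,0])

```text
time: 5.65
eef_pos: [0.5163, 0.0328, 0.0919]
tcp_rot: [[-1.0, 0.006, -0.011], [0.006, 1.0, 0.0], [0.011, 0.0, -1.0]]
contact_force: [-1.9, -0.2, -4.4]
width: 0.244
grip_force: 79.4
```

```bash
python3 - <<'E'
from h import *
im,m,st=shot('wE');print(st["eef_pos"],np.round(st["tcp_rot"],3).tolist(),st["contact_force"])
s=viewer.snapshot("side")[:,:,::-1];t=viewer.snapshot("top")[:,:,::-1]
cv2.imwrite("pics/side_e.png",s);cv2.imwrite("pics/top_e.png",t)
c=cv2.resize(s[200:300,260:360],(400,400),interpolation=2);w=im[0:400,170:490]
cv2.imwrite("pics/e.png",np.hstack([c,w]))
E
```

```text
[0.51628385 0.03282822 0.09186805] [[-1.0, 0.006, -0.011], [0.006, 1.0, 0.0], [0.011, 0.0, -1.0]] [-1.89461137 -0.19327202 -4.41816945]
```

View pics/e.png

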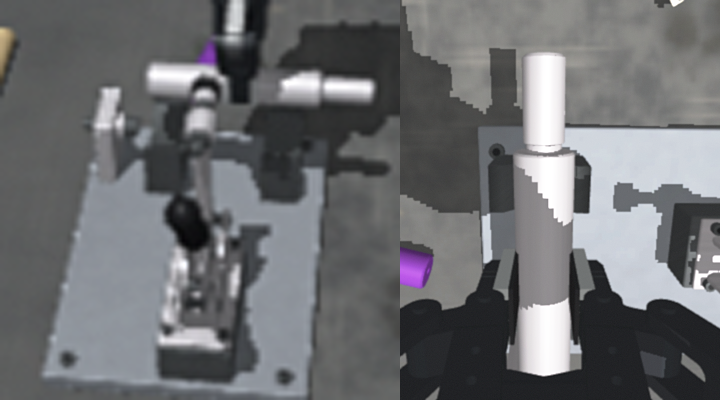

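Request:
step_arm(moves=[-1,0,-0.0025,0.015,0,0,0,-1,0,0,0,0,0,0])

```text
time: 6.05
eef_pos: [0.5203, 0.0289, 0.0802]
tcp_rot: [[-1.0, 0.008, -0.003], [0.008, 1.0, 0.0], [0.003, 0.0, -1.0]]
contact_force: [0.4, 0.5, -3.8]
width: 0.243
grip_force: 79.4
```

```bash
python3 - <<'E'
from h import *
ms=viewer.camera_model("side")
im,m,st=shot('wF');print(st["eef_pos"],np.round(st["tcp_rot"],3).tolist(),st["contact_force"])
st0=load('wE')[2];s=cv2.imread("pics/side_e.png");g=cv2.cvtColor(s,cv2.COLOR_BGR2GRAY)
for c in(299,302,305,333,336,345,350):
    r=np.where(g[210:235,c]>150)[0]+210;print(c,r.min(),r.max(),r.mean())
p=np.array(st0["eef_pos"])
for a in(-2,0,2):
    ax=np.array([-np.cos(np.radians(a)),0,-np.sin(np.radians(a))]);o=p+[0,0,.004]
    print(a,"thick",proj(ms,o-ax*.0625),"thin",proj(ms,o+ax*.0875),"mid thick -45",proj(ms,o-ax*.045),"thick +30",proj(ms,o+ax*.03))
print("stop tip proj",proj(ms,(.592,.0305,.049)))
E
```

```text
[0.52032189 0.02891196 0.08024082] [[-1.0, 0.008, -0.003], [0.008, 1.0, 0.0], [0.003, 0.0, -1.0]] [ 0.35179625  0.54479088 -3.76189656]
299 216 222 219.0
302 216 222 219.0
305 216 222 219.0
333 219 224 221.5
336 218 224 221.0
345 220 223 221.5
350 220 223 221.5
-2 thick [297.55320344 220.41106159] thin [353.42600436 222.156807  ] mid thick -45 [304.00140719 220.61253568] thick +30 [331.84587667 221.48253601]
0 thick [297.51399932 219.81376259] thin [353.38472678 222.99782591] mid thick -45 [303.97884071 220.18219281] thick +30 [331.84453149 221.77025382]
2 thick [297.50283311 219.21659959] thin [353.30358276 223.83365373] mid thick -45 [303.97652782 219.7522447 ] thick +30 [331.8295527  222.05685396]
stop tip proj [293.40178544 231.44810553]
```

Request:
step_arm(moves=[-1,0,0.001,0.012,0,0,0,-1,0,0,0.01,0,0,0,-1,0,0,0.005,0,0,0,-1,0,0,0,0,0,0])

```text
time: 6.6
eef_pos: [0.5208, 0.0306, 0.0536]
tcp_rot: [[-1.0, 0.007, -0.002], [0.007, 1.0, 0.0], [0.002, 0.0, -1.0]]
contact_force: [-0.1, 0.5, -4.5]
width: 0.243
grip_force: 79.5
```

Request:
step_arm(moves=[-1,0,0,0.002,0,0,0,-1,0,0,0.002,0,0,0,-1,0,0,0,0,0,0])

```text
time: 6.98
eef_pos: [0.5215, 0.0305, 0.0504]
tcp_rot: [[-1.0, 0.007, 0.0], [0.007, 1.0, 0.0], [-0.0, 0.0, -1.0]]
contact_force: [-0.7, -0.2, -5.7]
width: 0.244
grip_force: 79.5
```

Request:
step_arm(moves=[-1,0,0,0.0015,0,0,0,-1,0,0,0.0015,0,0,0,-1,0,0,0,0,0,0])

```text
time: 7.35
eef_pos: [0.5213, 0.0305, 0.0472]
tcp_rot: [[-1.0, 0.007, -0.0], [0.007, 1.0, 0.0], [0.0, 0.0, -1.0]]
contact_force: [-0.3, -0.7, -5.2]
width: 0.247
grip_force: 79.5
```

Request:
step_arm(moves=[-1,0,0,0.001,0,0,0,-1,0,0,0,0,0,0])

```text
time: 7.6
eef_pos: [0.5214, 0.0305, 0.0463]
tcp_rot: [[-1.0, 0.007, -0.0], [0.007, 1.0, 0.0], [0.0, -0.0, -1.0]]
contact_force: [-0.3, 0.6, -5.1]
width: 0.243
grip_force: 79.5
```

Request:
step_arm(moves=[-1,0,0,0.001,0,0,0,-1,0,0,0.0005,0,0,0,-1,0,0,0,0,0,0])

```text
time: 7.98
eef_pos: [0.5217, 0.0304, 0.0455]
tcp_rot: [[-1.0, 0.007, 0.0], [0.007, 1.0, -0.0], [-0.0, -0.0, -1.0]]
contact_force: [-2.2, -0.5, 1.9]
width: 0.244
grip_force: 80.2
```

Request:
step_arm(moves=[-1,0,0,0.001,0,0,0,-1,0,0,0,0,0,0])

```text
time: 8.22
eef_pos: [0.5218, 0.0303, 0.0453]
tcp_rot: [[-1.0, 0.008, 0.001], [0.008, 1.0, -0.0], [-0.001, -0.0, -1.0]]
contact_force: [-4.0, -0.3, 8.6]
width: 0.242
grip_force: 81.3
```

Request:
step_arm(moves=[-1,0,0,-0.001,0,0,0,-1,-0.0015,0,0,0,0,0,-1,-0.001,0,0,0,0,0,-1,0,0,0,0,0,0])

```text
time: 8.72
eef_pos: [0.5218, 0.0303, 0.0453]
tcp_rot: [[-1.0, 0.008, -0.004], [0.008, 1.0, -0.001], [0.004, -0.001, -1.0]]
contact_force: [-7.7, -1.1, 10.2]
width: 0.242
grip_force: 81.2
```

Request:
step_arm(moves=[-1,-0.001,0,0,0,0,0,-1,-0.0005,0,0,0,0,0,-1,0,0,0,0,0,0])

```text
time: 9.1
eef_pos: [0.5219, 0.0303, 0.0452]
tcp_rot: [[-1.0, 0.008, -0.007], [0.008, 1.0, -0.001], [0.007, -0.001, -1.0]]
contact_force: [-10.7, -1.0, 14.1]
width: 0.244
grip_force: 81.6
```

Request:
step_arm(moves=[-1,0,0,-0.0015,0,0,0,-1,0,0,0,0,0,0])

```text
time: 9.35
eef_pos: [0.5255, 0.0304, 0.0458]
tcp_rot: [[-1.0, 0.007, 0.0], [0.007, 1.0, 0.0], [-0.0, 0.0, -1.0]]
contact_force: [-0.0, -0.9, -3.3]
width: 0.244
grip_force: 79.7
```

Request:
step_arm(moves=[-1,0,0,-0.001,0,0,0,-1,0,0,0,0,0,0])

```text
time: 9.6
eef_pos: [0.5257, 0.0306, 0.0471]
tcp_rot: [[-1.0, 0.007, 0.0], [0.007, 1.0, 0.0], [-0.0, 0.0, -1.0]]
contact_force: [0.2, -0.5, -5.0]
width: 0.244
grip_force: 79.6
```

It was friction in the Vs, and the shaft moves freely when lifted 1 mm. I feel for the stop with it just clear.

Request:
step_arm(moves=[-1,-0.001,0,0,0,0,0,-1,-0.001,0,0,0,0,0,-1,0,0,0,0,0,0])

```text
time: 9.98
eef_pos: [0.5276, 0.0305, 0.0474]
tcp_rot: [[-1.0, 0.007, 0.0], [0.007, 1.0, 0.0], [-0.0, 0.0, -1.0]]
contact_force: [0.3, -0.4, -2.9]
width: 0.244
grip_force: 79.6
```

Request:
step_arm(moves=[-1,-0.001,0,0,0,0,0,-1,0,0,0,0,0,0])

```text
time: 10.22
eef_pos: [0.5276, 0.0305, 0.0472]
tcp_rot: [[-1.0, 0.007, -0.002], [0.007, 1.0, 0.0], [0.002, 0.0, -1.0]]
contact_force: [-2.1, 0.5, -3.0]
width: 0.245
grip_force: 79.6
```

Request:
step_arm(moves=[-1,-0.001,0,0,0,0,0,-1,0,0,0,0,0,0])

```text
time: 10.48
eef_pos: [0.5276, 0.0305, 0.0469]
tcp_rot: [[-1.0, 0.007, -0.003], [0.007, 1.0, -0.0], [0.003, -0.0, -1.0]]
contact_force: [-4.9, -0.3, -1.5]
width: 0.243
grip_force: 79.6
```

Request:
step_arm(moves=[-1,0.001,0,0.0008,0,0,0,-1,0,0,0.0007,0,0,0,-1,0,0,0,0,0,0])

```text
time: 10.85
eef_pos: [0.5277, 0.0305, 0.0458]
tcp_rot: [[-1.0, 0.007, -0.001], [0.007, 1.0, -0.0], [0.001, -0.0, -1.0]]
contact_force: [-6.0, -0.2, -1.3]
width: 0.244
grip_force: 79.8
```

Request:
step_arm(moves=[-1,0,0,0.0005,0,0,0,-1,0,0,0,0,0,0], squeeze=20)

```text
time: 11.1
eef_pos: [0.5277, 0.0305, 0.0456]
tcp_rot: [[-1.0, 0.007, -0.002], [0.007, 1.0, -0.0], [0.002, -0.0, -1.0]]
contact_force: [-6.6, -0.6, 1.1]
width: 0.244
grip_force: 80.0
```

Request:
step_arm(moves=[-0.35,0,0,0,0,0,0,-0.2,0,0,0,0,0,0,0,0,0,0,0,0,0])

```text
time: 11.48
eef_pos: [0.5303, 0.0303, 0.0463]
tcp_rot: [[-1.0, 0.007, 0.003], [0.007, 1.0, -0.0], [-0.003, -0.0, -1.0]]
contact_force: [-1.3, -0.1, -0.5]
width: 0.493
grip_force: 0.0
```

```bash
python3 - <<'E'
from h import *
im,m,st=shot('wG');s=viewer.snapshot("side")[:,:,::-1];cv2.imwrite("pics/side_g.png",s)
print(st["eef_pos"],st["width"],st["contact_force"])
c=cv2.resize(s[200:300,260:360],(400,400),interpolation=2)
cv2.imwrite("pics/g.png",np.hstack([c,im[0:400,170:490]]))
E
```

```text
[0.53025046 0.03032718 0.04626038] 0.4928195656716884 [-1.32280231 -0.07513805 -0.48861339]
```

View pics/g.png

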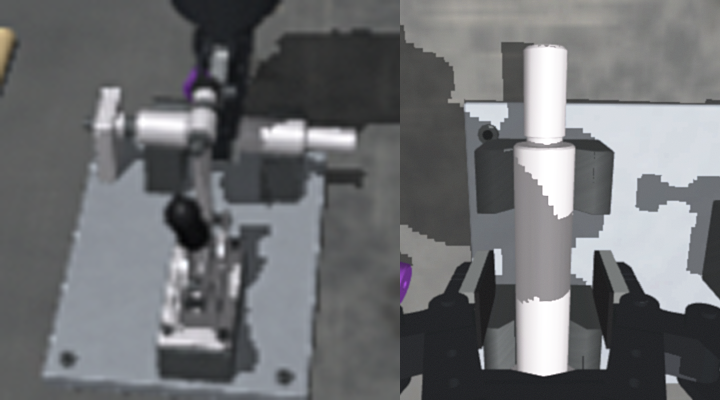

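The shaft is seated in both Vs against the stop, and the fingers are clear on both sides. I retreat straight up, then turn 90° and shut the fingers for pressing the handle.

Request:
step_arm(moves=[0,0,0,-0.02,0,0,0,0,0,0,-0.05,0,0,0,0,0,0,-0.06,0,0,0,0,0,0,-0.06,0,0,0,0,0,0,-0.03,0,0,0])

```text
time: 12.2
eef_pos: [0.5305, 0.0303, 0.2699]
tcp_rot: [[-1.0, 0.007, 0.007], [0.007, 1.0, -0.0], [-0.007, -0.0, -1.0]]
contact_force: [0.1, 0.1, -0.1]
width: 0.501
grip_force: 0.0
```

Request:
step_arm(moves=[-1,0,0,0,0,0,10,-1,0,0,0,0,0,10,-1,0,0,0,0,0,10,-1,0,0,0,0,0,10,-1,0,0,0,0,0,10])

```text
time: 12.82
eef_pos: [0.5286, 0.0304, 0.2654]
tcp_rot: [[-0.633, 0.774, 0.0], [0.774, 0.633, 0.0], [-0.0, 0.0, -1.0]]
contact_force: [-0.2, -1.4, 0.6]
width: -0.001
grip_force: 0.0
```

Request:
step_arm(moves=[-1,0,0,0,0,0,10,-1,0,0,0,0,0,10,-1,0,0,0,0,0,10,-1,0,0,0,0,0,10,-1,0,0,0,0,0,0])

```text
time: 13.45
eef_pos: [0.5286, 0.0305, 0.2654]
tcp_rot: [[0.005, 1.0, 0.0], [1.0, -0.005, 0.0], [0.0, 0.0, -1.0]]
contact_force: [-0.5, -0.3, -0.2]
width: -0.004
grip_force: 0.0
```

```bash
python3 - <<'E'
from h import *
im,m,st=shot('wH');print(st["eef_pos"],np.round(st["tcp_rot"],3).tolist(),st["width"])
t=viewer.snapshot("top")[:,:,::-1];s=viewer.snapshot("side")[:,:,::-1];cv2.imwrite("pics/top_h.png",t);cv2.imwrite("pics/side_h.png",s)
mt,ms=viewer.camera_model("top"),viewer.camera_model("side")
# black grip in each view: dark mask near its predicted place
for n,I,M,th in(("top",cv2.imread("pics/top0.png"),mt,45),("side",s,ms,45),("wrist",im,m,45)):
    q=proj(M,(.532,.23,.19));a=I.max(2);r=60 if n=="wrist" else 22
    x0,y0=max(0,int(q[0])-r),max(0,int(q[1])-r);K=(a[y0:y0+2*r,x0:x0+2*r]<th).astype(np.uint8)
    k,l,z,c=cv2.connectedComponentsWithStats(K);i=1+np.argmax(z[1:,4]);p=np.argwhere(l==i)[:,::-1]+[x0,y0];cc=p.mean(0)
    d=np.linalg.svd(p-cc,full_matrices=False)[2][0];u=(p-cc)@d
    print(n,"pred",np.round(q,1),"blob",z[i],"ends",np.round([cc+d*u.min(),cc+d*u.max()],1).tolist(),"model end/gripbase",np.round([proj(M,(.532,.241,.209)),proj(M,(.532,.1905,.1216))],1).tolist())
E
```

```text
[0.52857837 0.03045248 0.26542746] [[0.005, 1.0, 0.0], [1.0, -0.005, 0.0], [0.0, 0.0, -1.0]] -0.0036234937522454476Traceback (most recent call last):
  File "<stdin>", line 9, in <module>
    return _wrapfunc(a, 'argmax', axis=axis, out=out, **kwds)
    return bound(*args, **kwds)
ValueError: attempt to get argmax of an empty sequence
```

```bash
python3 - <<'E'
from h import *
mt,ms=viewer.camera_model("top"),viewer.camera_model("side")
T=cv2.imread("pics/top0.png").max(2);S=cv2.imread("pics/side_h.png").max(2)
def blob(a,x0,y0,x1,y1,th):
    k,l,z,c=cv2.connectedComponentsWithStats((a[y0:y1,x0:x1]<th).astype(np.uint8))
    i=1+np.argmax(z[1:,4]);p=np.argwhere(l==i)[:,::-1]+[x0,y0];return z[i],p
for th in(40,55,65):
    z,p=blob(T,220,180,252,198,th);zs,ps=blob(S,296,245,318,268,th)
    print(th,z,zs)
    cc=p.mean(0);d=np.linalg.svd(p-cc,full_matrices=False)[2][0];u=(p-cc)@d;e=[cc+d*u.min(),cc+d*u.max()]
    print(np.round(e,1).tolist(),ps.mean(0))
print("model end/mid/base top",[np.round(proj(mt,q),1).tolist() for q in((.532,.241,.209),(.532,.219,.171),(.532,.1905,.1216))])
print("model side",[np.round(proj(ms,q),1).tolist() for q in((.532,.241,.209),(.532,.219,.171),(.532,.1905,.1216))])
P=tri([mt,ms],[(225.5,187),(305.5,254)]);print(P,proj(mt,P))
E
```

```text
Traceback (most recent call last):
ValueError: attempt to get argmax of an empty sequence
```

```bash
python3 - <<'E'
from h import *
mt,ms=viewer.camera_model("top"),viewer.camera_model("side")
T=cv2.imread("pics/top0.png").max(2);S=cv2.imread("pics/side_h.png").max(2)
print(T[182:196,220:252]);print(S[242:268,296:318])
print("model end/mid/base top",[np.round(proj(mt,q),1).tolist() for q in((.532,.241,.209),(.532,.219,.171),(.532,.1905,.1216))])
print("model side",[np.round(proj(ms,q),1).tolist() for q in((.532,.241,.209),(.532,.219,.171),(.532,.1905,.1216))])
P=tri([mt,ms],[(225.5,187),(305.5,254)]);print(P,proj(mt,P))
E
```

```text
[[117 121 122 117 119 113 121 121 115 121 116 117 116 117 115 115 126 120
  122 118 113 110 117 112 112 118 165 216 220 217 215 213]
 [114 112 117 117 122 119 119 117 117 115 119 117 117 118 118 116 118 119
  119 116 115 120 116 114 114 126 179 219 216 217 217 218]
 [122 114 116 116 110  93  85  89  87 102 104 121 117 116 118 121 122 119
  117 114 113 118 118 116 112 139 189 220 224 215 213 215]
 [119 114 112 106  86  68  66  67  70  69  67  89  97 108 110 117 116 118
  118 116 118 121 121 117 124 141 196 217 217 215 214 217]
 [114 116 110  94  72  59  64  58  51  56  56  61  70  70  76  85 105 106
  115 113 118 114 122 116 117 140 191 216 214 217 215 217]
 [121 110 103  80  68  69  66  61  58  57  50  51  56  50  58  59  70  67
   82  91  95 104 113 113 115 141 196 221 222 218 211 213]
 [119 119 104  82  62  64  62  59  59  57  57  52  56  57  54  49  58  52
   51  64  61  75  74  81  86 112 177 208 216 212 199 171]
 [118 123 118  98  69  58  62  47  62  59  54  51  51  51  55  51  58  51
   46  51  51  51  55  56  56  69 104 138 160 165 147 126]
 [118 116 116 114  96  75  59  52  5
[... 2676 characters left out ...]
  45  84 110  82  90
  185 243  99  76]
 [154 155 156 155 156 156 148 163 200 174 116  67  84 102 111 119  77  77
  163 214  96  88]
 [154 154 155 155 156 157 157 178 207 194 130  69  90 109 109 117  77  74
  114 133  85  92]
 [153 154 154 154 155 154 170 201 219 242 226  92  82 111 126 108  81  85
   93  95  84  93]
 [154 155 155 155 152 146 172 222 226 250 244  97  84 125 150 105  82  91
  109 124 101  96]
 [155 157 157 156 154 145 163 204 186 213 207  91  90 130 155 105  84  94
  101 101  89 100]]
model end/mid/base top [[226.4, 186.7], [236.4, 189.2], [248.5, 192.2]]
model side [[305.9, 248.1], [307.2, 252.8], [308.8, 258.3]]
[0.53281829 0.24599227 0.19628012] [225.49064098 187.12823374]
```

Request:
step_arm(moves=[-1,0.0558,0.002,0,0,0,0,-1,0.0558,0.002,0,0,0,0,-1,0.0558,0,0,0,0,0,-1,0,0,0.045,0,0,0,-1,0,0,0.035,0,0,0], squeeze=40)

```text
time: 14.22
eef_pos: [0.5335, 0.1989, 0.1843]
tcp_rot: [[0.003, 1.0, 0.0], [1.0, -0.003, 0.0], [0.0, 0.0, -1.0]]
contact_force: [-0.2, -0.6, -0.1]
width: 0.004
grip_force: 0.0
```

Request:
step_arm(moves=[-1,0,0,0.01,0,0,0,-1,0,0,0,0,0,0])

```text
time: 14.48
eef_pos: [0.5336, 0.1976, 0.1753]
tcp_rot: [[0.007, 1.0, -0.001], [1.0, -0.007, -0.0], [-0.0, -0.001, -1.0]]
contact_force: [-0.3, 0.7, 0.5]
width: -0.0
grip_force: 0.0
```

Now push outward and down along the grip's path in small steps, watching the force.

Request:
step_arm(moves=[-1,0.003,0,0.002,0,0,0,-1,0.003,0,0.002,0,0,0,-1,0.003,0,0.002,0,0,0,-1,0,0,0,0,0,0])

```text
time: 14.98
eef_pos: [0.5342, 0.2071, 0.1699]
tcp_rot: [[0.007, 1.0, 0.001], [1.0, -0.007, 0.0], [0.0, 0.001, -1.0]]
contact_force: [-0.3, 0.6, 1.6]
width: -0.0
grip_force: 0.4
```

Request:
step_arm(moves=[-1,0.003,0,0.002,0,0,0,-1,0.003,0,0.002,0,0,0,-1,0,0,0,0,0,0])

```text
time: 15.35
eef_pos: [0.5336, 0.2131, 0.165]
tcp_rot: [[0.007, 1.0, -0.0], [1.0, -0.007, 0.0], [0.0, -0.0, -1.0]]
contact_force: [0.5, -0.4, 1.5]
width: -0.001
grip_force: 0.5
```

Request:
step_arm(moves=[-1,0.003,0,0.003,0,0,0,-1,0.003,0,0.003,0,0,0,-1,0.002,0,0.004,0,0,0,-1,0,0,0,0,0,0])

```text
time: 15.85
eef_pos: [0.5342, 0.2212, 0.1562]
tcp_rot: [[0.007, 1.0, 0.001], [1.0, -0.007, 0.0], [0.0, 0.001, -1.0]]
contact_force: [-0.3, -1.1, 0.4]
width: -0.001
grip_force: 0.2
```

Request:
step_arm(moves=[-1,0.002,0,0.004,0,0,0,-1,0.002,0,0.004,0,0,0,-1,0,0,0,0,0,0])

```text
time: 16.23
eef_pos: [0.5328, 0.225, 0.146]
tcp_rot: [[0.007, 1.0, -0.003], [1.0, -0.007, 0.0], [0.0, -0.003, -1.0]]
contact_force: [0.6, -1.0, 0.2]
width: 0.002
grip_force: 0.0
```

```bash
python3 - <<'E'
from h import *
ms=viewer.camera_model("side")
s=viewer.snapshot("side")[:,:,::-1].copy();cv2.imwrite("pics/side_i.png",s)
a=cv2.imread("pics/side_h.png");d=cv2.absdiff(a,s).max(2)>40
print(proj(ms,status.observe()["eef_pos"]))
for r in range(210,285,2): print(r,"".join("#" if v else "." for v in d[r,285:340]))
E
```

```text
[306.61480328 262.25890001]
210 ...####.....................########..#...........#####
212 ...######..................#######...##..........######
214 ...############.........##########.####..........######
216 ...###################.#########..#####........########
218 ...############################..######......##########
220 ...#####################........#....##.....###########
222 ...###################..####...##.......###############
224 ..############....###########.##.........##############
226 .##########################..#####.............########
228 ########################################............###
230 ############################################...##......
232 #######.###########################################....
234 ###.##..###############....########################....
236 ..#.##################.##..###########.############....
238 #########.................########..........######.....
240 ####...#####..........##########....###..#.............
242 ####..######..........#######.....##.##................
244 ############...........#################........
[... 507 characters left out ...]
..###..###.#..##........################
264 ...................###.#.##.#............##############
266 ..................#####.###......##......##############
268 .................#########......###.....##############.
270 .................#######........###....###############.
272 ................######.##.......###..#################.
274 ................######.##............#################.
276 ................#####................#################.
278 ...............##########............################.#
280 ...............#########.............################.#
282 ...............#..##########..........###############.#
284 ................#######..####.........###############.#
```

Request:
step_arm(moves=[-1,0.0015,0,0.004,0,0,0])

```text
time: 16.4
eef_pos: [0.5341, 0.2266, 0.1433]
tcp_rot: [[0.007, 1.0, 0.0], [1.0, -0.007, 0.0], [0.0, 0.0, -1.0]]
contact_force: [0.2, 0.8, -0.8]
width: 0.002
grip_force: 0.0
```

Request:
step_arm(moves=[-1,0.0015,0,0.004,0,0,0])

```text
time: 16.52
eef_pos: [0.5339, 0.228, 0.1391]
tcp_rot: [[0.007, 1.0, -0.0], [1.0, -0.007, 0.0], [0.0, -0.0, -1.0]]
contact_force: [-0.6, 0.9, -0.1]
width: -0.0
grip_force: 0.0
```

No contact force is showing where I expect some, so I look at it.

```bash
python3 - <<'E'
from h import *
im,m,st=shot('wI');s=viewer.snapshot("side")[:,:,::-1];t=viewer.snapshot("top")[:,:,::-1]
cv2.imwrite("pics/side_j.png",s);cv2.imwrite("pics/top_j.png",t)
c=np.zeros((600,800,3),np.uint8)
c[:350,:560]=cv2.resize(im,(560,350),interpolation=3)
c[350:600,:400]=cv2.resize(s[195:295,240:400],(400,250),interpolation=2)
c[350:600,400:]=cv2.resize(t[150:250,210:370],(400,250),interpolation=2)
h=cv2.imread("pics/wH.png");c[:150,560:]=cv2.resize(h,(240,150),interpolation=3)
cv2.imwrite("pics/i.png",c)
print(st["eef_pos"])
for n,P in(("tcp",st["eef_pos"]),("half",(.533,.245,.157)),("shut",(.533,.24,.109)),("nest",(.532,.0305,.049)),("open end",(.533,.246,.196))):
    print(n,np.round(proj(m,P)*.875),np.round((proj(viewer.camera_model("side"),P)-[240,195])*2.5+[0,350]))
E
```

```text
[0.53387548 0.22799612 0.13912387]
tcp [276. 235.] [166. 526.]
half [274. 219.] [164. 527.]
shut [274. 193.] [166. 558.]
nest [275. 378.] [187. 444.]
open end [274. 267.] [163. 498.]
```

View pics/i.png

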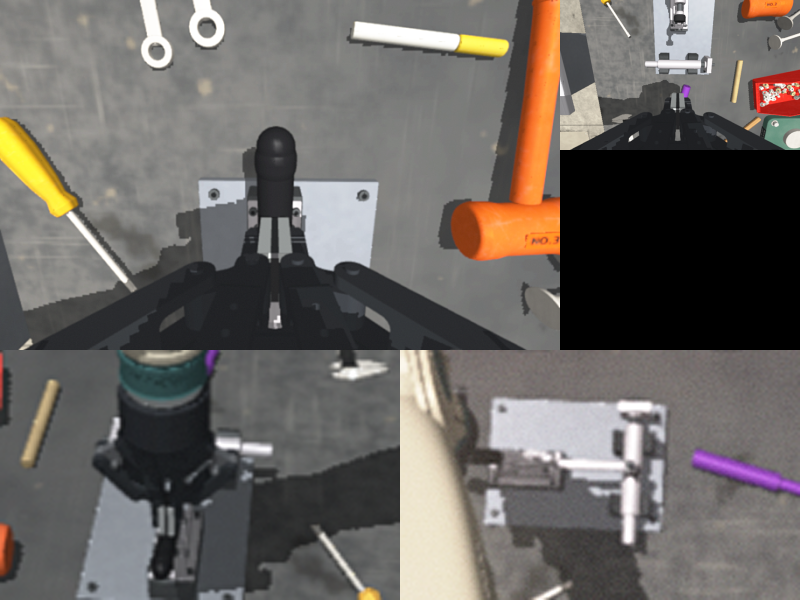

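The handle has followed: the top view shows the arm now lying out over the shaft, at (600,465). I keep pressing down to over-centre.

Request:
step_arm(moves=[-1,0.002,0,0.004,0,0,0,-1,0.002,0,0.004,0,0,0,-1,0.002,0,0.004,0,0,0])

```text
time: 17.05
eef_pos: [0.5342, 0.2337, 0.1274]
tcp_rot: [[0.007, 1.0, 0.001], [1.0, -0.007, -0.0], [-0.0, 0.001, -1.0]]
contact_force: [0.9, -0.6, 1.1]
width: 0.001
grip_force: 0.6
```

Request:
step_arm(moves=[-1,0.002,0,0.003,0,0,0,-1,0,0,0.002,0,0,0])

```text
time: 17.3
eef_pos: [0.5336, 0.2362, 0.1219]
tcp_rot: [[0.007, 1.0, -0.001], [1.0, -0.007, 0.001], [0.001, -0.001, -1.0]]
contact_force: [0.4, 0.3, -0.1]
width: -0.003
grip_force: 0.0
```

Request:
step_arm(moves=[-1,0,0,0.002,0,0,0,-1,0,0,0.002,0,0,0])

```text
time: 17.55
eef_pos: [0.5339, 0.2359, 0.1183]
tcp_rot: [[0.007, 1.0, -0.0], [1.0, -0.007, 0.0], [0.0, -0.0, -1.0]]
contact_force: [0.4, -0.7, -0.2]
width: 0.0
grip_force: 0.0
```

Request:
step_arm(moves=[-1,0,0,0.0015,0,0,0,-1,0,0,0.001,0,0,0])

```text
time: 17.8
eef_pos: [0.5345, 0.236, 0.1171]
tcp_rot: [[0.007, 1.0, 0.001], [1.0, -0.007, 0.001], [0.001, 0.001, -1.0]]
contact_force: [-2.2, -0.9, 7.5]
width: -0.001
grip_force: 4.1
```

Contact at z≈0.117, near the predicted shut height of 0.1185. I press on in small steps.

Request:
step_arm(moves=[-1,0,0,0.0015,0,0,0,-1,0,0,0,0,0,0])

```text
time: 18.05
eef_pos: [0.5347, 0.2361, 0.1168]
tcp_rot: [[0.007, 1.0, 0.002], [1.0, -0.007, 0.001], [0.001, 0.002, -1.0]]
contact_force: [-2.9, -0.5, 9.9]
width: -0.002
grip_force: 5.5
```

Request:
step_arm(moves=[-1,0,0,0.0015,0,0,0,-1,0,0,0,0,0,0])

```text
time: 18.3
eef_pos: [0.5351, 0.2362, 0.1164]
tcp_rot: [[0.007, 1.0, 0.003], [1.0, -0.007, 0.001], [0.001, 0.003, -1.0]]
contact_force: [-5.0, -1.0, 15.9]
width: -0.001
grip_force: 7.9
```

Request:
step_arm(moves=[-1,0,0,0.0015,0,0,0,-1,0,0,0,0,0,0])

```text
time: 18.55
eef_pos: [0.5355, 0.2363, 0.116]
tcp_rot: [[0.007, 1.0, 0.004], [1.0, -0.007, 0.001], [0.001, 0.004, -1.0]]
contact_force: [-6.9, -1.5, 20.9]
width: 0.004
grip_force: 10.3
```

Request:
step_arm(moves=[-1,0,0,-0.008,0,0,0,-1,0,0,-0.02,0,0,0,-1,0,0,-0.04,0,0,0,-1,0,0,-0.05,0,0,0,-1,0,0,-0.03,0,0,0])

```text
time: 19.18
eef_pos: [0.5349, 0.2361, 0.262]
tcp_rot: [[0.007, 1.0, 0.003], [1.0, -0.007, 0.001], [0.001, 0.003, -1.0]]
contact_force: [-0.2, 0.3, -0.1]
width: 0.0
grip_force: 0.0
```

Request:
step_arm(moves=[-1,0.05,0,-0.01,0,0,0,-1,0.05,0,0,0,0,0,-1,0.05,0,0,0,0,0,-1,0,0,0,0,0,0])

```text
time: 19.68
eef_pos: [0.5346, 0.3888, 0.2684]
tcp_rot: [[0.003, 1.0, -0.0], [1.0, -0.003, 0.0], [0.0, -0.0, -1.0]]
contact_force: [0.2, -0.9, -0.4]
width: -0.007
grip_force: 0.0
```

```bash
python3 - <<'E'
from h import *
im,m,st=shot('wK');s=viewer.snapshot("side")[:,:,::-1].copy();t=viewer.snapshot("top")[:,:,::-1].copy()
cv2.imwrite("pics/side_k.png",s);cv2.imwrite("pics/top_k.png",t)
ms=viewer.camera_model("side");print(st["eef_pos"],st["contact_force"])
# grip (very dark) in side view, against open state predictions
k,l,z,c=cv2.connectedComponentsWithStats((s[230:300,285:330].max(2)<50).astype(np.uint8))
for i in range(1,k):
    if z[i,4]>8: print("side dark",z[i]+[285,230,0,0,0],np.round(c[i]+[285,230],1))
print("side shut model end/clamp_grip/inner",[np.round(proj(ms,q),1).tolist() for q in((.533,.284,.111),(.533,.240,.109),(.533,.183,.106))])
k,l,z,c=cv2.connectedComponentsWithStats((im.max(2)<45).astype(np.uint8))
for i in range(1,k):
    if z[i,4]>300: print("wrist dark",z[i],np.round(c[i],1))
print("wrist model",[np.round(proj(m,q),1).tolist() for q in((.533,.284,.111),(.533,.240,.109),(.533,.183,.106))])
E
```

```text
[0.53458858 0.38877412 0.26840713] [ 0.16910615 -0.85847314 -0.3616975 ]
side dark [ 285  230   45   65 1742] [302.2 256.7]
side shut model end/clamp_grip/inner [[304.1, 293.5], [306.3, 278.3], [308.8, 260.3]]
wrist dark [   28   260   571   140 35115] [309.  355.4]
wrist model [[313.5, 292.1], [313.7, 330.4], [313.9, 375.4]]
```

Request:
step_arm(moves=[-1,-0.055,0,0,0,0,0,-1,-0.06,0,0,0,0,0,-1,-0.06,0,0,0,0,0,-1,-0.06,0,0,0,0,0,-1,-0.06,0,0,0,0,0])

```text
time: 20.45
eef_pos: [0.5321, 0.0877, 0.2696]
tcp_rot: [[0.009, 1.0, 0.001], [1.0, -0.009, -0.0], [-0.0, 0.001, -1.0]]
contact_force: [1.4, 0.2, 0.3]
width: -0.003
grip_force: 0.0
```

Request:
step_arm(moves=[-1,-0.06,0,0,0,0,0,-1,-0.03,0,0,0,0,0,-1,0,0,0,0,0,0])

```text
time: 20.82
eef_pos: [0.5315, -0.0022, 0.2695]
tcp_rot: [[0.013, 1.0, 0.0], [1.0, -0.013, -0.0], [-0.0, 0.0, -1.0]]
contact_force: [-0.4, 1.0, -0.0]
width: -0.001
grip_force: 0.0
```

```bash
python3 - <<'E'
from h import *
im,m,st=shot('wL');s=viewer.snapshot("side")[:,:,::-1].copy();cv2.imwrite("pics/side_l.png",s)
ms=viewer.camera_model("side");print(st["eef_pos"],st["contact_force"])
def blobs(a,th,x0,y0,mn):
    k,l,z,c=cv2.connectedComponentsWithStats((a.max(2)<th).astype(np.uint8));out=[]
    for i in range(1,k):
        if z[i,4]>mn: print(z[i]+[x0,y0,0,0,0],np.round(c[i]+[x0,y0],1))
Q=[(.533,y,z) for y,z in((.284,.111),(.240,.109),(.183,.106))]
print("side shut model",[np.round(proj(ms,q),1).tolist() for q in Q]);blobs(s[235:310,290:330],45,290,235,15)
print("wrist shut model",[np.round(proj(m,q),1).tolist() for q in Q]);blobs(im[:300,240:400],50,240,0,150)
# shaft: bright blob in side view vs loaded model
print("shaft side model thin/shoulder/thick",[np.round(proj(ms,(x,.0305,.049)),1).tolist() for x in(.442,.477,.592)])
print("shaft wrist model",[np.round(proj(m,(x,.0305,.049)),1).tolist() for x in(.442,.477,.592)])
g=im.min(2);k,l,z,c=cv2.connectedComponentsWithStats((g>150).astype(np.uint8))
for i in range(1,k):
    if z[i,4]>250: print("bright wrist",z[i],np.round(c[i],1))
E
```

```text
[ 0.53149134 -0.00215391  0.2695067 ] [-0.3830867   0.96734254 -0.02892276]
side shut model [[304.1, 293.5], [306.3, 278.3], [308.8, 260.3]]
[300 261  13  33 236] [306.3 277.7]
wrist shut model [[311.5, -250.1], [312.5, -162.2], [313.6, -62.4]]
[310 248   8  41 259] [313.5 269.3]
[269 260  38  40 736] [286.8 284. ]
[322 278  36  22 452] [340.1 289.9]
shaft side model thin/shoulder/thick [[347.7, 234.6], [334.9, 233.9], [293.4, 231.4]]
shaft wrist model [[225.8, 139.7], [260.3, 139.2], [374.2, 137.6]]
bright wrist [   0    0   64   71 3686] [28.  34.3]
bright wrist [133   0  50  68 510] [158.2  33.3]
bright wrist [  222     0   186   170 19566] [326.9  76.7]
bright wrist [303   0  20  26 406] [312.5  12.2]
bright wrist [574  53  66  41 531] [607.6  66.8]
bright wrist [463 131  23 116 722] [474.2 186.8]
bright wrist [285 154  47  16 498] [310.7 162.7]
bright wrist [574 191  30  16 283] [590.1 197. ]
bright wrist [  0 200  12  46 298] [  3.7 228.5]
bright wrist [    0   205   119   195 15172] [ 55.8 309.2]
bright wrist [ 535  207   58   50 1134] [562.2 228.8]
bright wrist [ 605  322   35   49 1373] [624.4 347.9]
```

```bash
python3 - <<'E'
from h import *
for n in("side_e","side_g","side_l"):
    a=cv2.imread(f"pics/{n}.png").max(2)
    print(n)
    for r in(229,231,232,233,234,235,236): print(r,a[r,282:304].tolist(),"|",a[r,340:354].tolist())
w=cv2.imread("pics/wL.png").max(2)
for r in(130,136,140,146): print(r,w[r,366:400:1].tolist(),"|",w[r,216:234].tolist())
E
```

```text
side_e
229 [85, 114, 177, 211, 209, 195, 154, 160, 196, 98, 82, 84, 83, 89, 97, 98, 100, 103, 88, 50, 46, 46] | [50, 49, 47, 48, 48, 48, 49, 49, 50, 48, 47, 49, 49, 49]
231 [81, 150, 223, 228, 230, 200, 147, 203, 184, 102, 97, 93, 83, 98, 109, 105, 96, 95, 83, 48, 46, 48] | [50, 49, 48, 48, 47, 48, 48, 48, 48, 46, 46, 46, 46, 45]
232 [74, 118, 168, 165, 166, 142, 103, 146, 144, 78, 73, 71, 87, 133, 151, 138, 106, 90, 81, 50, 44, 47] | [48, 48, 47, 45, 46, 47, 47, 48, 53, 49, 44, 44, 43, 44]
233 [91, 123, 156, 135, 131, 117, 88, 115, 119, 59, 52, 57, 105, 157, 162, 142, 94, 84, 85, 72, 47, 43] | [49, 49, 48, 47, 47, 46, 46, 68, 95, 82, 52, 48, 47, 62]
234 [93, 112, 137, 132, 134, 121, 84, 91, 93, 68, 68, 103, 150, 162, 153, 121, 81, 81, 85, 76, 50, 46] | [55, 54, 48, 48, 48, 45, 47, 73, 102, 103, 95, 92, 88, 92]
235 [93, 105, 126, 132, 134, 121, 83, 78, 80, 73, 74, 114, 162, 164, 148, 110, 78, 79, 81, 80, 74, 65] | [72, 66, 50, 48, 48, 49, 67, 93, 100, 104, 105, 103, 101, 99]
236 [94, 109, 132, 133, 133, 120, 85, 76, 78, 75, 73, 89, 129, 146, 109, 86, 64, 64, 65, 64, 64, 60] | [78, 71
[... 2903 characters left out ...]
, 207, 252, 255, 255, 184, 101, 134, 235, 255, 254, 253, 253, 253, 253, 253, 253] | [144, 150, 151, 151, 144, 136, 184, 254, 254, 252, 252, 251, 251, 251, 251, 251, 251, 252]
140 [255, 255, 255, 255, 255, 255, 255, 233, 142, 111, 113, 118, 119, 120, 123, 124, 114, 120, 220, 253, 254, 253, 180, 112, 170, 246, 255, 254, 253, 252, 252, 252, 252, 253] | [141, 144, 147, 145, 140, 137, 181, 239, 246, 244, 244, 244, 244, 244, 244, 244, 244, 245]
146 [222, 224, 223, 223, 225, 226, 201, 134, 95, 91, 92, 95, 93, 93, 81, 80, 97, 138, 181, 195, 185, 135, 96, 123, 222, 254, 253, 252, 251, 251, 252, 252, 252, 253] | [138, 141, 147, 146, 142, 139, 135, 131, 131, 126, 126, 124, 113, 109, 110, 111, 113, 113]
```

The side-view pixels show the shaft unmoved since release. In the wrist view the gap from shaft end (373) to bracket (389) matches the 15 mm screw length. The grip lies at the predicted shut place in the side view, centre (306,278), and the robot is clear of everything.

```bash
python3 -c "
from station import bot
print(bot.close_job())"
```

```text
the job is handed in; nothing more can be done
None
```

The job is handed in after about 21 s: the shaft was laid in both Vs against the stop screw and released, then the toggle clamp was pressed shut to its hard stop with about 21 N; the side camera agrees it is shut, though the foot's hold on the shaft was not seen directly.

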